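Load a plug-in card into the card tester and hold its contact lever down

ROBOT

A 6-joint arm with a two-finger parallel gripper is mounted at the origin on the work surface. World frame = base frame: x ahead of the robot, y to its left, z up, the work surface at z = 0. Lengths are in m, angles in rad, forces in N, time in s.
With the tool pointing down it reaches from about 0.35 to 0.775 m from the base axis. Payload 7.3 kg.
Tool frame: the origin (TCP) lies midway between the tips of the shut fingers; the grasp point (between the pads) lies 19 mm behind it; z points along the fingers, y is the direction in which the jaws open and shut (so a half turn about z gives the same grasp; the last joint's range is limited). The gripper opens to 92 mm and grips with 3 to 60 N. Pads are 19 mm wide; open, the fingers measure 130 mm over their backs; the gripper's body (75 mm by 190 mm) begins 47 mm behind the grasp point.
Start: joints at [0.988, 0.342, 1.524, -0, 1.275, -0.146], TCP at [0.222, 0.476, 0.227] pointing down, gripper open.
Joint ranges: [-2.53, 2.53], [-0.77, 2.02], [0.04, 2.7], [-1, 4.14], [0.28, 2.66], [-3.11, 3.11]. Speed limits (rad/s): [2.57, 2.57, 3.14, 3.14, 3.14, 3.14].

INTERFACE

Orientations are given as [roll, pitch, yaw] about the fixed x, y, z axes, in that order (R = Rz(yaw) Ry(pitch) Rx(roll)).
In Python, from cell import robot gives the robot as it stands.
- The arm moves only by the tool step_arm, never from a script. Its argument "moves" is a list that holds one entry, the list of rows, each a list of 4 numbers: the shift along the tool's x, y, z in m, then the turn about the tool's z in rad. In form: [[[dx, dy, dz, roll], ...]]. A call has 1 to 8 rows; each row shifts and turns the commanded pose from where the row before left it, along the tool's axes as they then stand; what a row does not reach is not made up. A row lasts 1/12 s, in which the tool goes at most 41.7 mm and 7.16 degrees, less where a joint would pass 70% of its speed; a pose out of reach is approached as far as the arm can. A call with a gripper value outside its range is refused whole. "hand" is the opening, from 0 (shut) to 1 (fully open), set as the call begins (left out, the last holds). The fingers move at their own pace and stop on an object; "force" is the grip in N (left out, the last holds). Time passes only in rows, so rows that do not move let the fingers close. It gives the time, the measured TCP pose, the force and the opening at its end, in the units of the state.
- robot.observe(): the state, without advancing time (a new reading comes with each control period).
- robot.read_camera(name): name is "side" or "top" or "wrist"; returns a dict with "frame" (480x640x3 uint8, red, green, blue), "fovy" (degrees; the focal length in pixels is half the picture's height over the tangent of half this angle, whatever the lens; pixels are square), "cx", "cy" (the principal point, pixels), "k1" (the pictures are not rectified: a ray, as slopes to the right and down, at radius r is drawn at 1 + k1 r^2 times it, then the intrinsics apply), "R" (3x3) and "t" (3): a world point X has camera coordinates R X + t. Camera axes: x right, y down, z forward; pixel columns grow to the right and rows downward; lengths in m; the calibration is good to about 2 mm. A picture is of the moment at which its call begins. There is no depth.
- robot.hand_in(): hands the job in, once; it reports no verdict.
The state is a dict: "time": time; "qpos": joint angles; "qvel": joint speeds; "joint_efforts": joint torques, N m; "tool_pos": TCP position; "tool_rot": TCP orientation; "contact_force": force on the tool from outside, world axes, zero at the start; "torque": the same for the moment, N m; "opening": finger opening in m.
Only numpy, scipy, OpenCV 4.12 (cv2) and the standard library are available. Lean on these libraries where they do the work, as an engineer would, in place of code of your own. Each camera call takes 0.05 s, during which the arm holds its last target.

TASK

Slide the plug-in card with the metal pull bar up out of the slotted rack, stand it fully home in the socket on top of the card tester with its component side towards the tester's front (the side of the lever's handle), and let go of it. Then press the tester's spring-return contact lever down to its stop, without forcing it, and keep it there: the card is only under test while the lever is held, so finish while still holding the lever down. Leave the other cards and everything else on the bench where they are.

Things in the scene. Friction and masses are not known exactly. Their poses are not given: they have to be found in the camera images.
- card_bar (a point): Centre of the pull bar on the card to be tested: an aluminium bar 80 mm long, 10 mm thick, 16 mm high along the card's top edge; no other card has one. x: across the thickness, y: along the bar, z: up in the card. The card's lower edge lies 104 mm below this point. Below the bar the board is bare for 20 mm.
- card_mid (a point): Centre of that card, half-way up (56 mm above its lower edge, 48 mm below the bar's centre), same axes. A green circuit board 100 mm wide, 2.4 mm thick, 112 mm high with its bar, about 0.14 kg, the tallest in the rack; components up to 15 mm tall on its -x face.
- card_face (a point): A point 10 mm in front of the same card's centre, on its component side.
- rack: Black slotted anti-static rack, 160 x 116 x 72 mm, fixed. Origin: centre of its underside, z up. Three cards stand 48 mm apart at its x = -48, 0 and +48 mm, in any order, their width along its y, components to its -x, side edges in 5 mm slots in the two side walls, on a floor 6 mm above the bench. A card comes free when lifted 66 mm.
- tester: Card tester: a low grey case 220 (x) x 300 (y) x 50 mm high, fixed. Origin: centre of its underside, z up; its front (-x) faces the robot. At the socket two aluminium card guides, 104 mm apart inside, rise 50 mm above the case; they take the card's side edges. Their flared mouths reach 62 mm above the case.
- socket (a point): Middle of the socket's floor on the case top, 50 mm above the bench (tester x = +30, y = -60 mm), axes as the tester's. The seated card stands upright on it, its width along y, bar centre 104 mm above this point. Slot 5 mm wide; the guides' mouths catch the card's lower edge within 3 mm in y and 5 mm in x. It drops in without force.
- lever_pad (a point): Middle of the upper face of the black pad (44 x 26 x 12 mm) at the free end of the contact lever, 160 mm left (+y) of the socket. The lever's pivot lies at tester x = +2, y = +100, z = +72 mm, the pad 110 mm along it to the front. At rest the lever slopes up 0.35 rad to the pad (at x = -101, z = 117 mm); at its stop it is level (pad face at x = -108, z = 80 mm).
- lever (a joint): Contact lever: 0 at rest (raised), grows as the pad is pressed down, 0.35 rad (level) on its stop, a rubber bumper that gives a millimetre or two. A spring drives it back up: about 3 N at the pad to start it, about 8.5 N at the stop. It closes the contact bar on the card and springs up when let go.
- contact_bar: White contact bar with metal fingers, 84 mm long, along the front of the socket. It moves towards the card as the lever goes down and presses on a seated card with about 2 N. Origin: middle of its face.
- card_b_mid (a point): Centre of another card in the rack, 100 mm wide, 78 mm high, no bar. Stays in the rack.
- card_c_mid (a point): Centre of a third card in the rack, 100 mm wide, 66 mm high, no bar. Stays in the rack.
- multimeter: Black hand multimeter lying on the bench, 78 x 155 x 37 mm; origin at its underside. Bystander.
- tweezers: Steel tweezers, 140 mm, lying on the bench. Bystander.
- screwdriver: Screwdriver, 170 mm, lying on the bench. Bystander.
- solder_reel: Grey reel, 60 mm across, 40 mm high. Bystander.
- flux_bottle: Small white bottle with black cap, 40 mm across, 95 mm high. Bystander.
- parts_tray: Clear tray with four compartments, 60 x 100 x 28 mm. Bystander.

How it is judged:
By the outcome, as a careful person would: the job done as asked, in the order asked, and still so for the second after the job is handed in, while the arm keeps its last pose, push and grip.
It also fails if it takes over 61 s, if anything falls off the work surface, if the arm or the gripper's body presses on something with over 40 N, if the wrist force passes 120 N, or if a joint passes its speed limit or range.

## Working session

There is one attempt and no reset: what is moved stays moved. The work goes in short steps, Python scripts to look and compute and a tool call to move; the robot and the scene stay as the last step left them, time stands still between calls to the robot, and variables do not carry over. Pictures are saved under pics/ and viewed, and the job is handed in when it is done.

Besides the shell and the picture viewer there is one more tool, called as name([rows], argument=value, ...), one row to a line, values as JSON. step_arm: Moves the arm, as the interface text tells. Its arguments: {"type":"object","properties":{"moves":{"type":"array","items":{"type":"array","items":{"type":"array","items":{"type":"number"}}}},"hand":{"type":"number"},"force":{"type":"number"}},"required":["moves"]}

```bash
ls; mkdir -p pics
cat > h.py <<'E'
import numpy as np, cv2, pickle
from cell import robot
def snap(name,tag):
    c=robot.read_camera(name)
    cv2.imwrite(f'pics/{tag}.png',c['frame'][:,:,::-1])
    pickle.dump(c,open(f'pics/{tag}.pkl','wb'))
    return c
def load(tag): return pickle.load(open(f'pics/{tag}.pkl','rb'))
def KD(c):
    f=240/np.tan(np.radians(c['fovy'])/2)
    return np.array([[f,0,c['cx']],[0,f,c['cy']],[0,0,1.]]),np.array([c['k1'],0,0,0,0.])
def ray(c,uv):
    K,D=KD(c)
    p=cv2.undistortPoints(np.array([[uv]],float),K,D)[0,0]
    R=np.array(c['R']);t=np.array(c['t'])
    d=R.T@np.array([p[0],p[1],1.]);o=-R.T@t
    return o,d/np.linalg.norm(d)
def onz(c,uv,z):
    o,d=ray(c,uv);return o+d*(z-o[2])/d[2]
def tri(*cu):
    A=np.zeros((3,3));b=np.zeros(3);rs=[]
    for c,uv in cu:
        o,d=ray(c,uv);P=np.eye(3)-np.outer(d,d);A+=P;b+=P@o;rs.append((o,d))
    X=np.linalg.solve(A,b)
    return X,[np.linalg.norm((np.eye(3)-np.outer(d,d))@(X-o)) for o,d in rs]
def proj(c,X):
    K,D=KD(c)
    r=cv2.Rodrigues(np.array(c['R'],float))[0]
    return cv2.projectPoints(np.array(X,float).reshape(-1,1,3),r,np.array(c['t'],float),K,D)[0][:,0]
E
python3 - <<'E'
from h import *
for n in ['side','top','wrist']:
    c=snap(n,n+'0'); R=np.array(c['R']);print(n,c['fovy'],c['k1'],-R.T@np.array(c['t']),R[2])
s=robot.observe();print(s)
E
```

```text
pics
side 46.501406946369165 0.03902294203803131 [0.33494512 0.83706955 0.85515778] [ 0.20677927 -0.72163146 -0.66067417]
top 51.26598949740717 0.024987322238276575 [0.42402548 0.02559819 0.99992651] [ 0.13670502  0.00356743 -0.99060538]
wrist 62.69740745206968 0.027442551514986008 [0.15589434 0.50753635 0.38414851] [ 0.24454888 -0.11599829 -0.96267349]
{'time': 0.15, 'qpos': array([ 9.88020856e-01,  3.42547338e-01,  1.52474251e+00, -3.81050650e-05,
        1.27540528e+00, -1.46001991e-01]), 'qvel': array([ 0.00106319, -0.00232777, -0.002363  ,  0.00033385, -0.00201349,
       -0.00115573]), 'joint_efforts': array([ 1.43222114e-03, -4.31469655e+01, -2.44354767e+01,  7.17258034e-02,
        5.37403242e-02, -5.06533900e-05]), 'tool_pos': array([0.22191829, 0.4754786 , 0.22623181]), 'tool_rot': array([-3.14049660e+00, -1.24337856e-04,  2.70483022e+00]), 'contact_force': array([-0.22556422, -0.06182841, -0.02877757]), 'torque': array([ 0.0212817 , -0.03819329,  0.00398421]), 'opening': 0.09196730727974155}
```

View pics/side0.png

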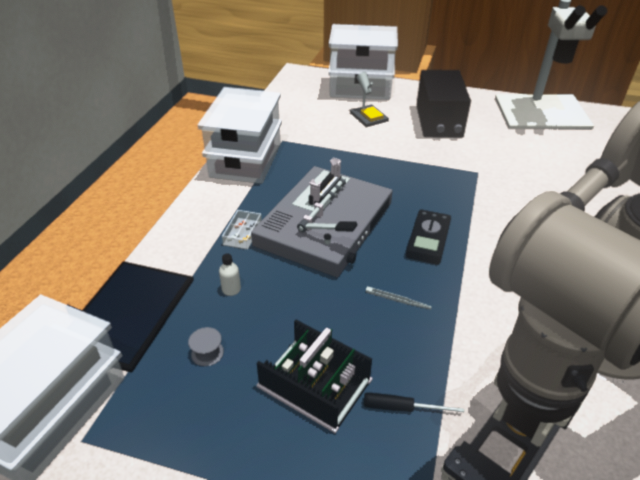

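View pics/top0.png

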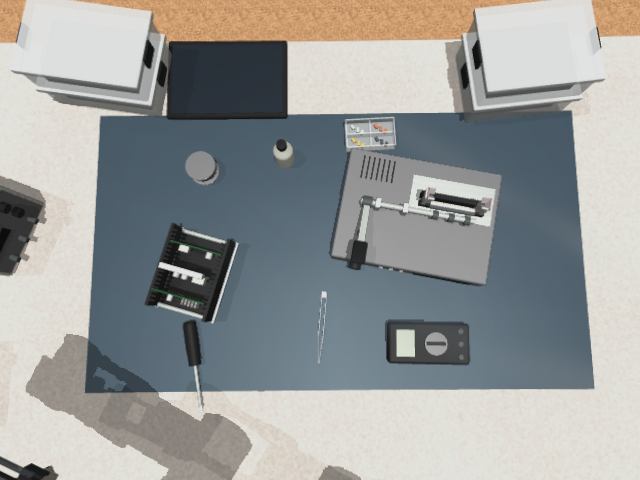

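View pics/wrist0.png

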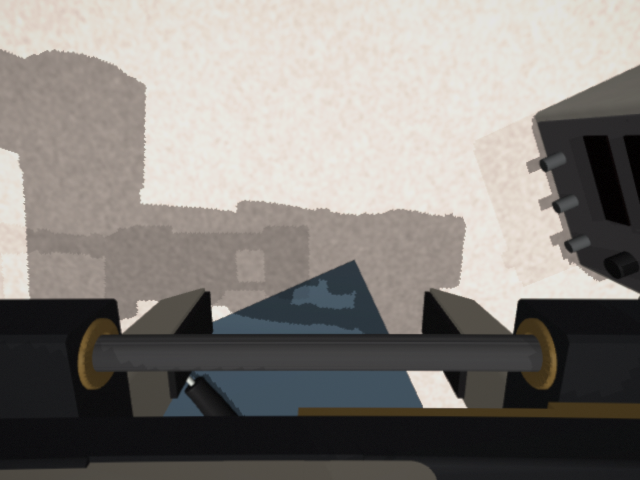

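Run:
```python
from h import *
t=cv2.imread('pics/top0.png');s=cv2.imread('pics/side0.png')
cv2.imwrite('pics/z1.png',cv2.resize(t[210:340,135:255],None,fx=5,fy=4.6*1.08,interpolation=3)[:600])
cv2.imwrite('pics/z2.png',cv2.resize(s[310:440,245:385],None,fx=4.6,fy=4.6,interpolation=3))
cv2.imwrite('pics/z3.png',cv2.resize(t[140:290,325:505],None,fx=4,fy=4,interpolation=3))
cv2.imwrite('pics/z4.png',cv2.resize(s[150:280,245:400],None,fx=4.6,fy=4.6,interpolation=3))
```

```text
(no output)
```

View pics/z1.png

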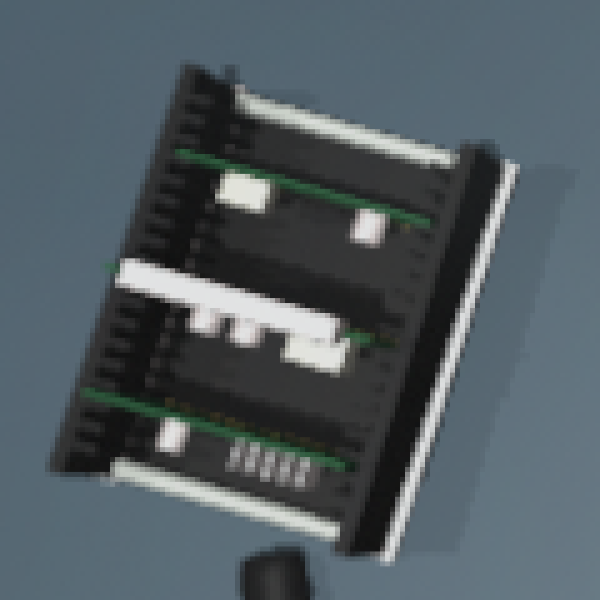

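View pics/z2.png

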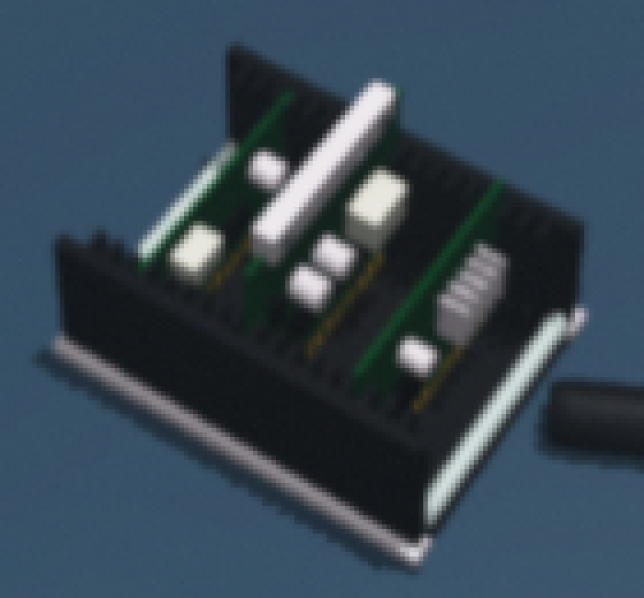

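View pics/z3.png

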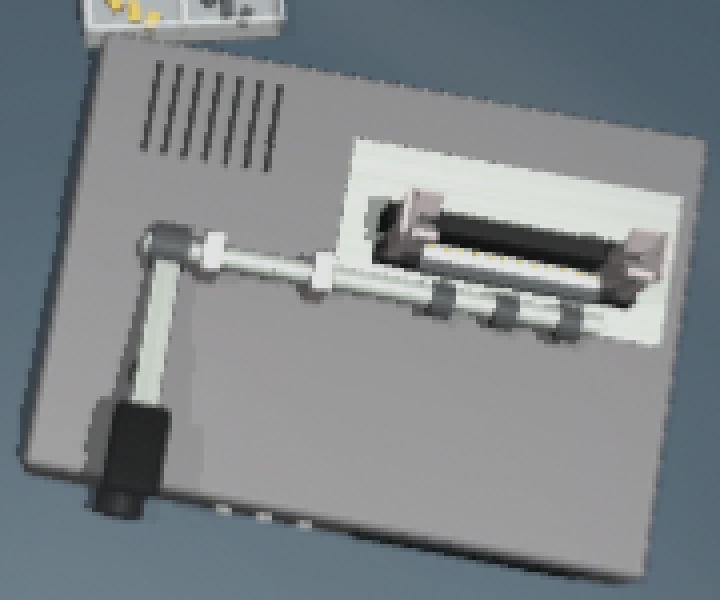

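View pics/z4.png

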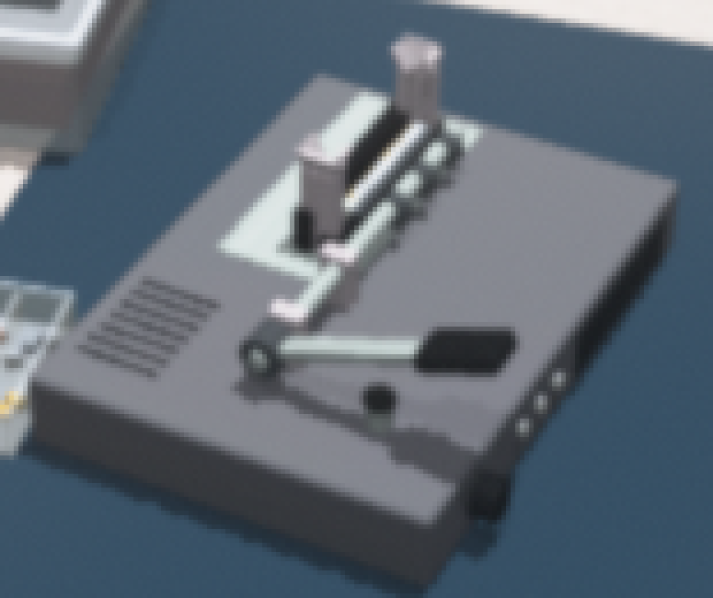

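Run:
```python
from h import *
T=load('top0');S=load('side0')
z1=lambda u,v:(135+(u+.5)/5-.5,210+(v+.5)/4.968-.5)
z2=lambda u,v:(245+(u+.5)/4.6-.5,310+(v+.5)/4.6-.5)
z3=lambda u,v:(325+(u+.5)/4-.5,140+(v+.5)/4-.5)
z4=lambda u,v:(245+(u+.5)/4.6-.5,150+(v+.5)/4.6-.5)
for n,a,b in [('bar L top',z1(121,260),z2(253,235)),('barR',z1(344,318),z2(392,88)),
  ('barLnear',z1(117,280),z2(275,240)),
  ('guideL',z3(425,195),z4(320,145)),('guideR',z3(645,235),z4(417,45)),('pad',z3(140,440),z4(465,345))]:
    print(n,*tri((T,a),(S,b)))
for n,uv in [('g1',(105,38)),('g2',(705,142)),('g3',(640,575)),('g4',(25,465))]: print(n,onz(T,z3(*uv),.05))
for n,uv in [('r1',(185,68)),('r2',(505,160)),('r3',(375,550)),('r4',(52,470))]: print(n,onz(T,z1(*uv),.072))
```

```text
bar L top [0.51888728 0.3189995  0.11670154] [np.float64(0.0008358445119629668), np.float64(0.0008358445119627488)]
barR [0.49421533 0.23969343 0.11425729] [np.float64(0.0025235915138826707), np.float64(0.002523591513882346)]
barLnear [0.51111226 0.31965986 0.11788379] [np.float64(0.000323307930568451), np.float64(0.0003233079305685411)]
guideL [ 0.64612753 -0.16900804  0.11364456] [np.float64(0.0014974569304925724), np.float64(0.0014974569304927368)]
guideR [ 0.62435207 -0.26625411  0.11647887] [np.float64(0.002959385568043402), np.float64(0.002959385568043401)]
pad [ 0.53639285 -0.0377454   0.11436416] [np.float64(0.0005083904476534616), np.float64(0.0005083904476536711)]
g1 [ 0.74449955 -0.028843    0.05      ]
g2 [ 0.68849219 -0.31932237  0.05      ]
g3 [ 0.47860317 -0.27688172  0.05      ]
g4 [0.53359186 0.0128617  0.05      ]
r1 [0.59569583 0.31227528 0.072     ]
r2 [0.55931373 0.19144057 0.072     ]
r3 [0.41434239 0.23683438 0.072     ]
r4 [0.44492572 0.35609128 0.072     ]
```

step_arm([
  [[-0.03, -0.005, 0, 0], [-0.03, -0.005, 0, 0], [-0.03, -0.005, 0, 0], [-0.03, -0.005, 0, 0], [-0.03, -0.005, 0, 0], [-0.03, -0.005, 0, 0], [-0.03, -0.005, 0, 0], [-0.03, -0.005, 0, 0]],
], hand=0.5)

```text
time: 0.82
tool_pos: [0.4236, 0.3369, 0.2265]
tool_rot: [-3.141, -0.0, 2.705]
contact_force: [0.6, 0.5, -0.9]
opening: 0.0471
```

step_arm([
  [[-0.03, -0.005, 0, 0], [-0.03, -0.005, 0, 0], [-0.03, -0.006, 0, 0], [-0.01, -0.002, 0, 0], [0, 0, 0, 0.12], [0, 0, 0, 0.12], [0, 0, 0, 0.12], [0, 0, 0, 0.12]],
])

```text
time: 1.48
tool_pos: [0.5052, 0.2795, 0.2263]
tool_rot: [-3.141, -0.001, 2.219]
contact_force: [-0.6, 0.5, -0.4]
opening: 0.0458
```

step_arm([
  [[0, 0, 0, 0.12], [0, 0, 0, 0.12], [0, 0, 0, 0.12], [0, 0, 0, 0.12], [0, 0, 0, 0.12], [0, 0, 0, 0.12], [0, 0, 0, 0.12], [0, 0, 0, 0.11]],
])

```text
time: 2.15
tool_pos: [0.505, 0.2797, 0.2265]
tool_rot: [-3.141, 0.0, 1.269]
contact_force: [0.1, -0.0, 0.0]
opening: 0.0463
```

step_arm([
  [[0, 0, 0, 0], [0, 0, 0, 0]],
])

```text
time: 2.32
tool_pos: [0.5052, 0.2796, 0.2265]
tool_rot: [-3.141, 0.0, 1.278]
contact_force: [-0.3, 0.3, -0.8]
opening: 0.0459
```

Run:
```python
from h import *
snap('wrist','w1'); print(robot.observe())
```

```text
{'time': 2.3667, 'qpos': array([3.72535740e-01, 4.39166067e-01, 1.37443995e+00, 1.67686168e-04,
       1.32839332e+00, 6.64743167e-01]), 'qvel': array([-0.0024967 ,  0.00014207, -0.00207514, -0.00208866, -0.00062306,
        0.00553849]), 'joint_efforts': array([ 1.26486551e-02, -4.87087870e+01, -2.50396228e+01,  8.72876169e-02,
       -1.85961794e-02,  1.01243716e-01]), 'tool_pos': array([0.50529596, 0.2795432 , 0.22658044]), 'tool_rot': array([-3.14117216e+00,  1.22756186e-04,  1.27854864e+00]), 'contact_force': array([-0.40645016, -0.06996168,  0.87594515]), 'torque': array([-0.09459004,  0.0607961 ,  0.03053616]), 'opening': 0.046025569800198604}
```

View pics/w1.png

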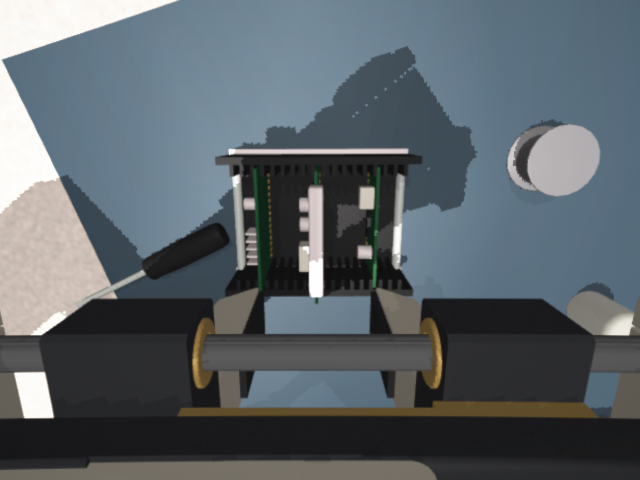

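Run:
```python
from h import *
t=cv2.imread('pics/w1.png')
cv2.imwrite('pics/z5.png',cv2.resize(t[170:310,250:410],None,fx=5,fy=4.2,interpolation=cv2.INTER_NEAREST))
```

```text
(no output)
```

View pics/z5.png

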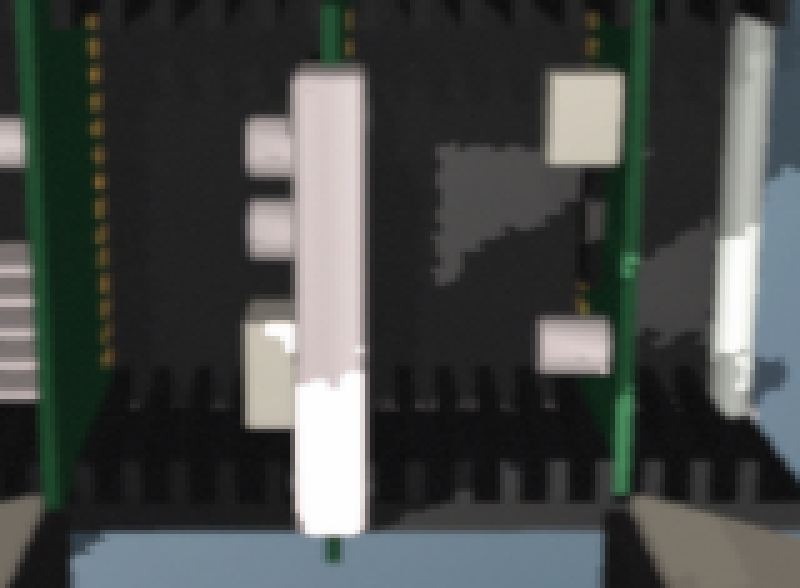

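```bash
cat >> h.py <<'E'
z5=lambda u,v:(250+(u+.5)/5-.5,170+(v+.5)/4.2-.5)
E
python3 - <<'E'
from h import *
W=load('w1');T=load('top0');S=load('side0')
P=[z5(292,68),z5(366,68),z5(298,534),z5(368,534)]
X=[onz(W,p,.118) for p in P]
for x in X: print(x)
far=(X[0]+X[1])/2;near=(X[2]+X[3])/2
print(np.linalg.norm(X[0]-X[1]),np.linalg.norm(far-near),(far+near)/2); d=near-far;print('yaw',d,np.degrees(np.arctan2(-d[0],d[1])))
for z in (.114,.122):print(z,(onz(W,P[0],z)+onz(W,P[3],z))/2, np.linalg.norm(onz(W,P[0],z)-onz(W,P[2],z)))
for n,I in(('top0',T),('side0',S)): print(n,proj(I,X))
for n in('top0','side0'):
    img=cv2.imread(f'pics/{n}.png');g=img.min(2);pr=proj(load(n),X)
    x0,y0=pr.min(0).astype(int)-4;x1,y1=pr.max(0).astype(int)+5
    m=((g[y0:y1,x0:x1]>165)*255).astype(np.uint8)
    nn,l,st,c=cv2.connectedComponentsWithStats(m);i=1+np.argmax(st[1:,4]);print(n,c[i]+[x0,y0],st[i],pr.mean(0))
C=robot.observe();print(C['tool_pos'])
E
```

```text
[0.51134194 0.32207377 0.118     ]
[0.52087227 0.3192062  0.118     ]
[0.48854501 0.24503798 0.118     ]
[0.4983065  0.24210436 0.118     ]
0.009952388490607823 0.0803370770209846 [0.50476643 0.28210558 0.118     ]
yaw [-0.02268135 -0.07706882  0.        ] 163.60084716129285
0.114 [0.50449881 0.28106077 0.114     ] 0.0815437650100236
0.122 [0.50514963 0.28311735 0.122     ] 0.07913245743955007
top0 [[156.58528989 265.65850522]
 [158.41074193 260.27876798]
 [199.95217006 278.10455884]
 [201.75627438 272.56032722]]
side0 [[303.98970238 362.93966913]
 [298.88642001 360.12284566]
 [330.7636399  330.11043887]
 [325.7027983  327.52764942]]
top0 [182.92215569 272.36227545] [  6   6  47  21 334] [179.17611907 269.15053982]
side0 [314.80172414 344.87931034] [  6   5  30  34 232] [314.83564015 345.17515077]
[0.50529596 0.2795432  0.22658044]
```

step_arm([
  [[0.0023, -0.0012, 0.01, -0.006], [0, 0, 0.02, 0], [0, 0, 0.025, 0], [0, 0, 0.025, 0], [0, 0, 0.02, 0], [0, 0, 0.018, 0], [0, 0, 0.012, 0], [0, 0, 0.005, 0]],
])

```text
time: 3.03
tool_pos: [0.5036, 0.2815, 0.0889]
tool_rot: [-3.138, 0.003, 1.283]
contact_force: [0.1, -0.1, -0.2]
opening: 0.0461
```

step_arm([
  [[0, 0, 0, 0], [0, 0, 0, 0]],
])

```text
time: 3.2
tool_pos: [0.5052, 0.2821, 0.0918]
tool_rot: [3.141, -0.0, 1.282]
contact_force: [-0.4, 0.0, 0.7]
opening: 0.0459
```

Run:
```python
from h import *
snap('wrist','w2');snap('side','s2'); print(robot.observe()['tool_pos'],robot.observe()['tool_rot'])
```

```text
[0.50572092 0.28223282 0.09267524] [ 3.14012348e+00 -1.27783084e-03  1.28136136e+00]
```

View pics/w2.png

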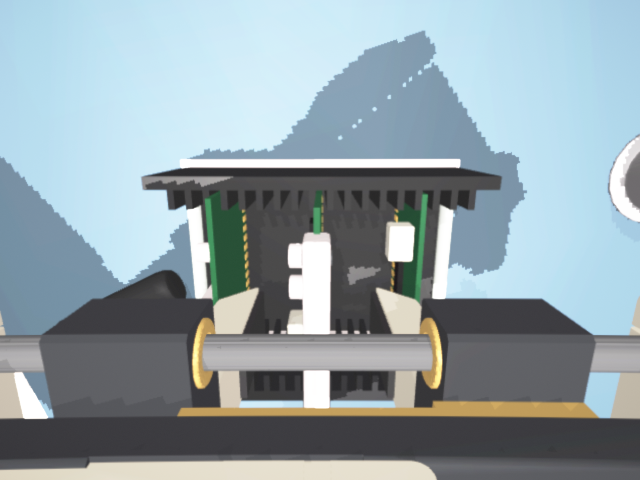

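View pics/s2.png

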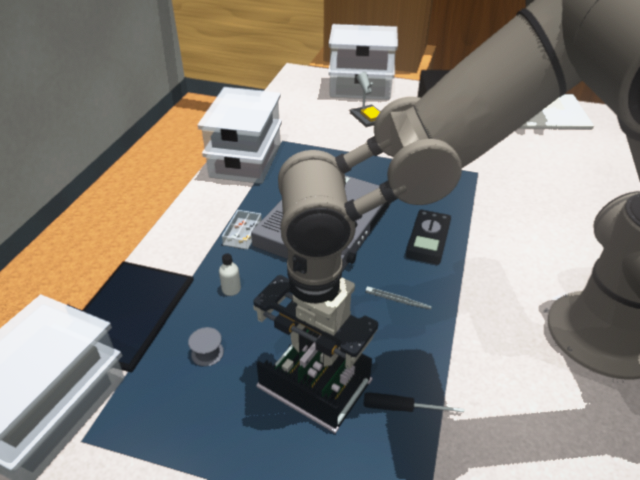

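step_arm([
  [[0, 0, 0, 0], [0, 0, 0, 0], [0, 0, 0, 0], [0, 0, 0, 0], [0, 0, 0, 0], [0, 0, 0, 0]],
], hand=0, force=30)

```text
time: 3.8
tool_pos: [0.5052, 0.2819, 0.0918]
tool_rot: [3.141, -0.0, 1.281]
contact_force: [0.2, 0.7, -0.4]
opening: 0.0106
```

step_arm([
  [[0, 0, -0.003, 0], [0, 0, -0.006, 0], [0, 0, -0.006, 0], [0, 0, -0.006, 0]],
])

```text
time: 4.13
tool_pos: [0.5052, 0.2819, 0.1135]
tool_rot: [3.142, -0.0, 1.281]
contact_force: [1.1, -0.5, -1.2]
opening: 0.0096
```

step_arm([
  [[0, 0, -0.01, 0], [0, 0, -0.014, 0], [0, 0, -0.018, 0], [0, 0, -0.02, 0], [0, 0, -0.02, 0], [0, 0, -0.02, 0], [0, 0, -0.016, 0], [0, 0, -0.01, 0]],
])

```text
time: 4.8
tool_pos: [0.5054, 0.2822, 0.2438]
tool_rot: [3.139, -0.002, 1.281]
contact_force: [0.1, -0.2, -0.1]
opening: 0.0097
```

step_arm([
  [[0, 0, 0, 0], [0, 0, 0, 0], [0, 0, 0, 0]],
])

```text
time: 5.05
tool_pos: [0.5045, 0.2817, 0.2397]
tool_rot: [-3.14, 0.001, 1.281]
contact_force: [-0.6, 0.4, -1.4]
opening: 0.0099
```

Run:
```python
from h import *
snap('wrist','w3');snap('side','s3');snap('top','t3'); s=robot.observe();print(s['tool_pos'],s['tool_rot'],s['opening'])
t=cv2.imread('pics/t3.png');cv2.imwrite('pics/z3b.png',cv2.resize(t[140:290,325:505],None,fx=4,fy=4,interpolation=cv2.INTER_NEAREST))
```

```text
[0.50468425 0.28171535 0.23958049] [-3.13982448e+00  1.28955478e-03  1.28074915e+00] 0.010035966428014213
```

View pics/w3.png

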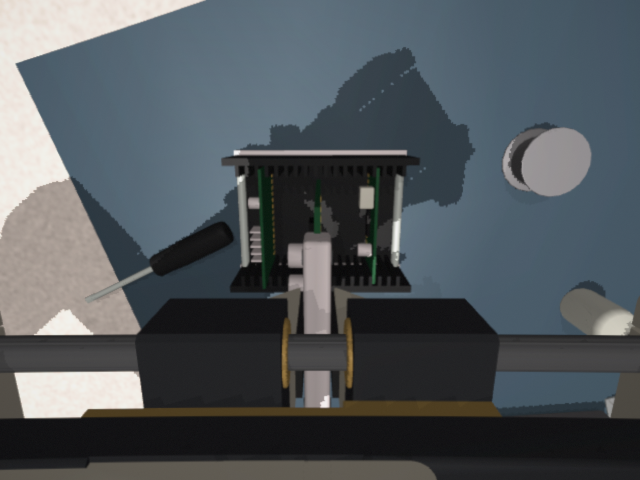

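View pics/s3.png

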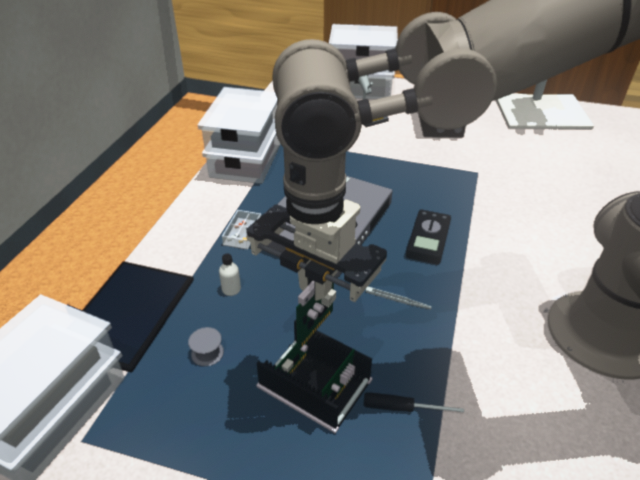

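View pics/z3b.png

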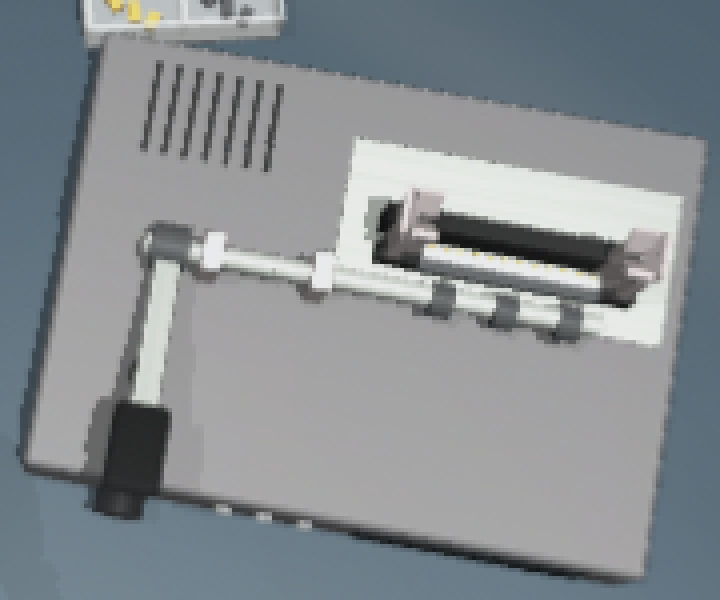

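step_arm([
  [[-0.009, 0.0047, 0, 0], [-0.018, 0.0093, 0, 0], [-0.027, 0.014, 0, 0], [-0.027, 0.014, 0, 0], [-0.027, 0.014, 0, 0], [-0.027, 0.014, 0, 0], [-0.027, 0.014, 0, 0], [-0.027, 0.014, 0, 0]],
])

```text
time: 5.87
tool_pos: [0.5448, 0.0706, 0.2404]
tool_rot: [-3.141, 0.0, 1.281]
contact_force: [-0.0, 0.1, -1.2]
opening: 0.0102
```

step_arm([
  [[-0.027, 0.014, 0, 0], [-0.027, 0.014, 0, 0], [-0.027, 0.014, 0, 0], [-0.027, 0.014, 0, 0], [-0.027, 0.014, 0, 0], [-0.027, 0.014, 0, 0], [-0.027, 0.014, 0, 0], [-0.027, 0.014, 0, 0]],
])

```text
time: 6.53
tool_pos: [0.5901, -0.1685, 0.2403]
tool_rot: [-3.141, 0.0, 1.28]
contact_force: [0.2, -0.4, -1.7]
opening: 0.0097
```

step_arm([
  [[-0.027, 0.014, 0, 0], [-0.027, 0.014, 0, 0], [-0.027, 0.014, 0, 0], [-0.018, 0.0093, 0, -0.05], [-0.009, 0.0047, 0, -0.05], [0, 0, 0, 0], [0, 0, 0, 0], [0, 0, 0, 0]],
])

```text
time: 7.2
tool_pos: [0.6135, -0.285, 0.2404]
tool_rot: [-3.141, -0.001, 1.38]
contact_force: [0.2, 0.2, -0.9]
opening: 0.01
```

Run:
```python
from h import *
snap('wrist','w4');s=robot.observe();print(s['tool_pos'],s['tool_rot'],s['opening'])
```

```text
[ 0.61366508 -0.28468103  0.24070536] [-3.14121724e+00 -4.88557172e-04  1.38054109e+00] 0.010067936401688606
```

View pics/w4.png

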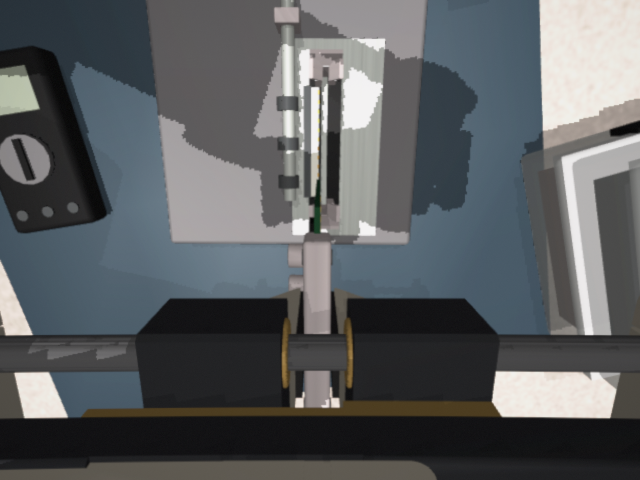

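Run:
```python
from h import *
t=cv2.imread('pics/w4.png')
cv2.imwrite('pics/z6.png',cv2.resize(t[40:245,255:405],None,fx=4,fy=2.9,interpolation=cv2.INTER_NEAREST))
cv2.imwrite('pics/z6b.png',cv2.resize(t[40:90,290:360],None,fx=10,fy=10,interpolation=cv2.INTER_NEAREST))
cv2.imwrite('pics/z6c.png',cv2.resize(t[190:245,290:360],None,fx=10,fy=10,interpolation=cv2.INTER_NEAREST))
```

```text
(no output)
```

View pics/z6.png

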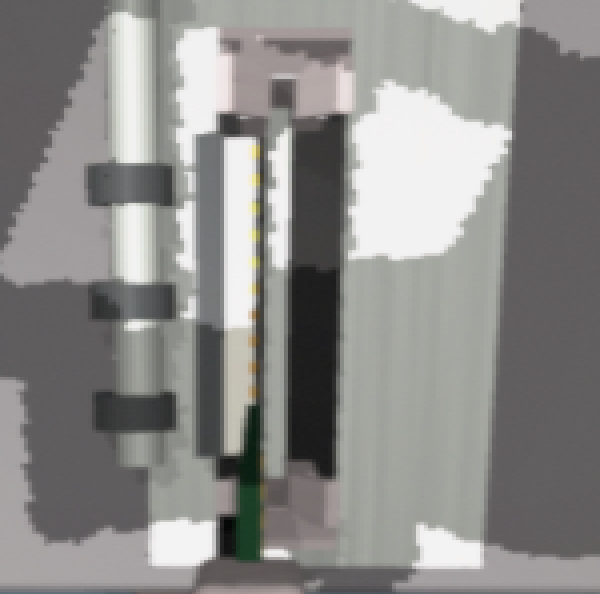

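View pics/z6b.png

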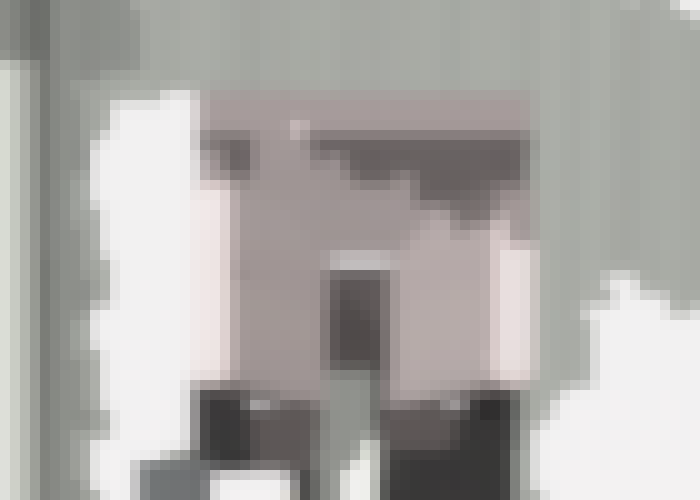

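View pics/z6c.png

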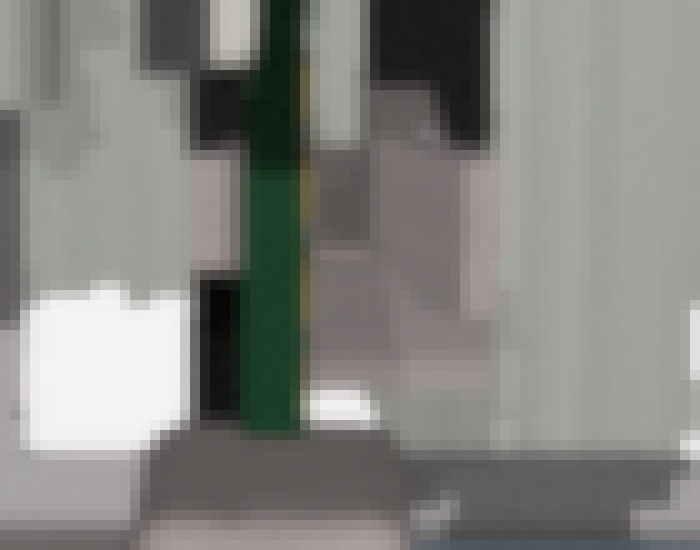

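Run:
```python
from h import *
W=load('w4')
for z in (.05,.1,.112):
    for n,p in [('far base',(325,78)),('near base',(324.3,204)),('far slot top',(326,66.5)),('near slot bottom',(324.2,214.5)),('far outer top',(326.7,49.2)),('near outer top',(324.3,229)),('farbar end of held bar',None)]:
        if p: print(z,n,onz(W,p,z))
# tester case edges at z=.05
img=cv2.imread('pics/w4.png')
```

```text
0.05 far base [ 0.64237271 -0.16822584  0.05      ]
0.05 near base [ 0.62272706 -0.26965157  0.05      ]
0.05 far slot top [ 0.64473754 -0.15999152  0.05      ]
0.05 near slot bottom [ 0.62088609 -0.27895105  0.05      ]
0.05 far outer top [ 0.64759171 -0.14773391  0.05      ]
0.05 near outer top [ 0.61850938 -0.29206582  0.05      ]
0.1 far base [ 0.64025604 -0.17455685  0.1       ]
0.1 near base [ 0.62342917 -0.26142984  0.1       ]
0.1 far slot top [ 0.64228155 -0.167504    0.1       ]
0.1 near slot bottom [ 0.62185235 -0.26939501  0.1       ]
0.1 far outer top [ 0.6447262  -0.15700514  0.1       ]
0.1 near outer top [ 0.61981666 -0.28062805  0.1       ]
0.112 far base [ 0.63974803 -0.17607629  0.112     ]
0.112 near base [ 0.62359768 -0.25945663  0.112     ]
0.112 far slot top [ 0.64169211 -0.16930699  0.112     ]
0.112 near slot bottom [ 0.62208425 -0.26710157  0.112     ]
0.112 far outer top [ 0.64403848 -0.15923023  0.112     ]
0.112 near outer top [ 0.6201304  -0.27788299  0.112     ]
```

Run:
```python
from h import *
W=load('w4');t=cv2.imread('pics/w4.png')
p=robot.observe();tp=p['tool_pos'];psi=p['tool_rot'][2]
tx=np.array([np.cos(psi),np.sin(psi),0]);ty=np.array([np.sin(psi),-np.cos(psi),0])
for n,uv,z in [('barfarL',(303.5,234),.268),('barfarR',(330.5,234),.268),('bar nearer L',(302.5,285),.268),('bar nearer R',(330.5,285),.268),('cardlow',(317.8,180),.1557)]:
    X=onz(W,uv,z)-tp; print(n,X@tx,X@ty)
m=t[170:240,280:345]
cv2.imwrite('pics/z7.png',cv2.resize(m,None,fx=9,fy=8,interpolation=cv2.INTER_NEAREST))
m=t[225:300,280:360]
cv2.imwrite('pics/z7b.png',cv2.resize(m,None,fx=9,fy=8,interpolation=cv2.INTER_NEAREST))
```

```text
barfarL 0.04197027419356463 -0.0047570095237363256
barfarR 0.04196512378762558 0.004438301934341935
bar nearer L 0.023441459136559047 -0.005296913517906564
bar nearer R 0.023438011761631333 0.004593745417728713
cardlow 0.048551710940463164 0.00019873184733733613
```

View pics/z7.png

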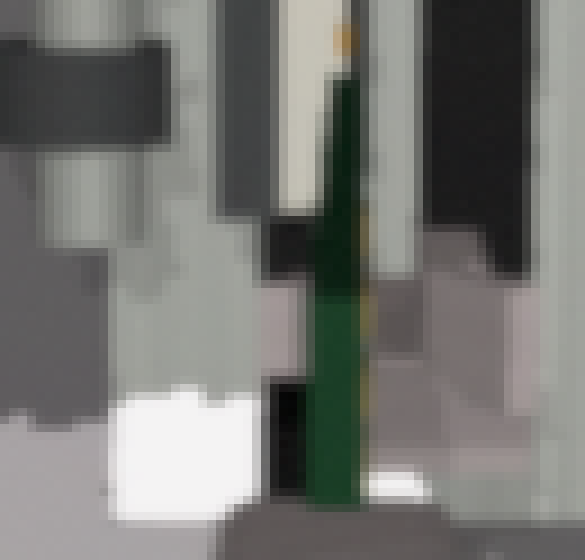

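View pics/z7b.png

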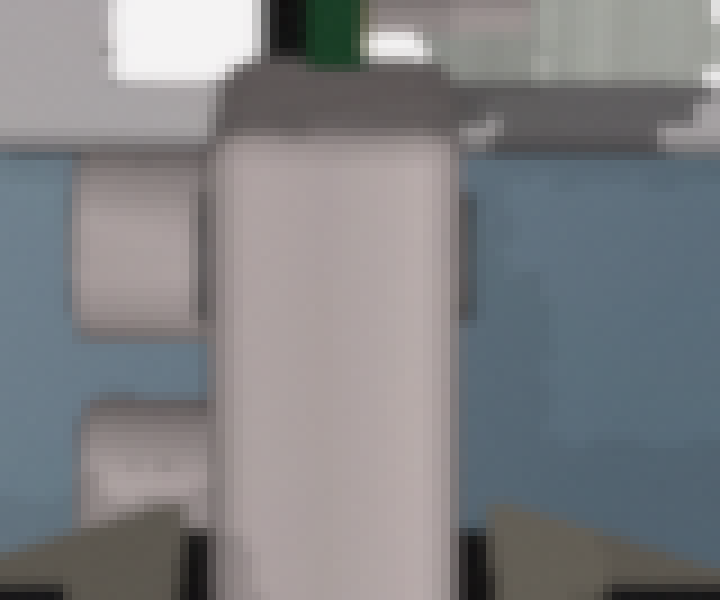

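step_arm([
  [[0.0094, 0.0008, 0, 0.005], [0.012, 0.001, 0, 0], [0.012, 0.001, 0, 0], [0.012, 0.001, 0, 0], [0.012, 0.001, 0, 0], [0.008, 0.0006, 0, 0], [0.004, 0.0004, 0, 0], [0, 0, 0, 0]],
])

```text
time: 7.92
tool_pos: [0.6334, -0.2173, 0.2408]
tool_rot: [3.141, -0.0, 1.377]
contact_force: [0.2, -0.7, -2.4]
opening: 0.0097
```

step_arm([
  [[0, 0, 0, 0], [0, 0, 0, 0], [0, 0, 0, 0]],
])

```text
time: 8.17
tool_pos: [0.6328, -0.2193, 0.2406]
tool_rot: [-3.142, 0.0, 1.375]
contact_force: [-0.5, 0.6, -1.6]
opening: 0.0095
```

Run:
```python
from h import *
snap('wrist','w5');s=robot.observe();print(s['tool_pos'],s['tool_rot'],s['opening'])
snap('side','s5');snap('top','t5')
t=cv2.imread('pics/w5.png')
cv2.imwrite('pics/z8.png',cv2.resize(t[110:260,260:400],None,fx=5,fy=4,interpolation=cv2.INTER_NEAREST))
t=cv2.imread('pics/s5.png')
cv2.imwrite('pics/z8s.png',cv2.resize(t[90:290,240:420],None,fx=4,fy=3,interpolation=cv2.INTER_NEAREST))
```

```text
[ 0.63273942 -0.21934522  0.24063274] [-3.14152684e+00  1.73413865e-06  1.37485383e+00] 0.009793049458467646
```

View pics/z8.png

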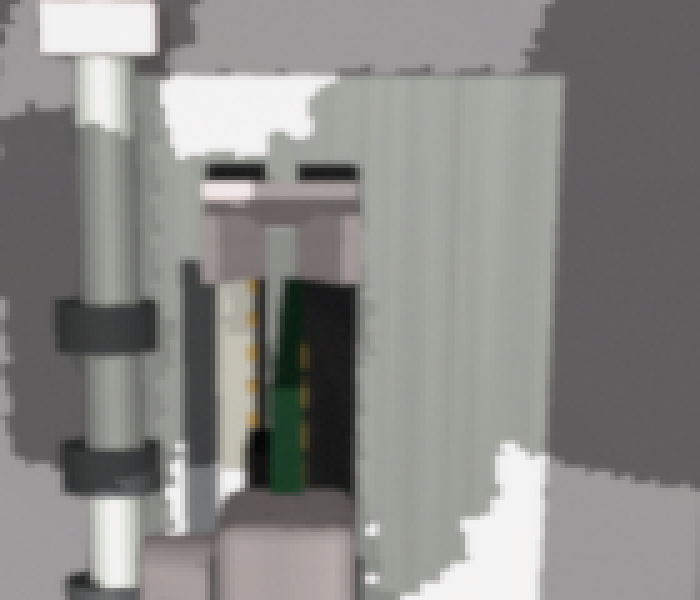

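View pics/z8s.png

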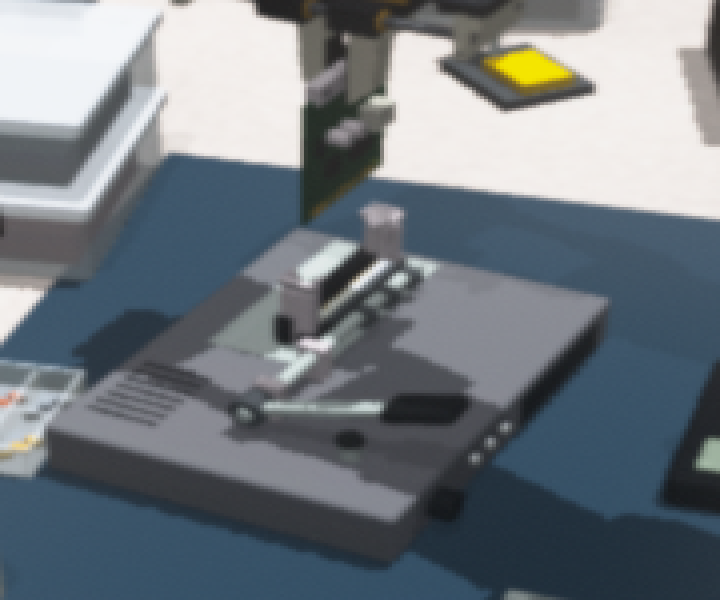

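Run:
```python
from h import *
W=load('w5')
tp=robot.observe()['tool_pos'];psi=1.375
tx=np.array([np.cos(psi),np.sin(psi),0]);ty=np.array([np.sin(psi),-np.cos(psi),0])
for n,uv,z in [('cardlow',(319.2,179.8),.1556),('slot topz.1',(316.4,167),.1),('mouthL',(300.4,157),.112),('mouthR',(331.7,157),.112),('mouthL2',(300.4,179.5),.1),('mouthR2',(331.7,179.5),.1),('barfar',(317.5,242.),.2676)]:
    X=onz(W,uv,z);print(n,X,(X-tp)@tx,(X-tp)@ty)
t=cv2.imread('pics/w5.png')
cv2.imwrite('pics/z9.png',cv2.resize(t[145:195,290:345],None,fx=12,fy=12,interpolation=cv2.INTER_NEAREST))
```

```text
cardlow [ 0.64342137 -0.17161285  0.1556    ] 0.0487600309789012 0.00116622024171684
slot topz.1 [ 0.64234956 -0.16768744  0.1       ] 0.05240192375858243 -0.0006487870123449785
mouthL [ 0.63277448 -0.15782912  0.112     ] 0.060209071754825726 -0.011958830460207284
mouthR [ 0.65452859 -0.16214707  0.112     ] 0.06020583868454755 0.010219668137581914
mouthL2 [ 0.62878572 -0.17436432  0.1       ] 0.043213805243536636 -0.012654499998842153
mouthR2 [ 0.65181244 -0.17893398  0.1       ] 0.043211255173912035 0.010821271967180279
barfar [ 0.64046352 -0.1807714   0.2676    ] 0.03920102734248592 4.665917916403904e-05
```

View pics/z9.png

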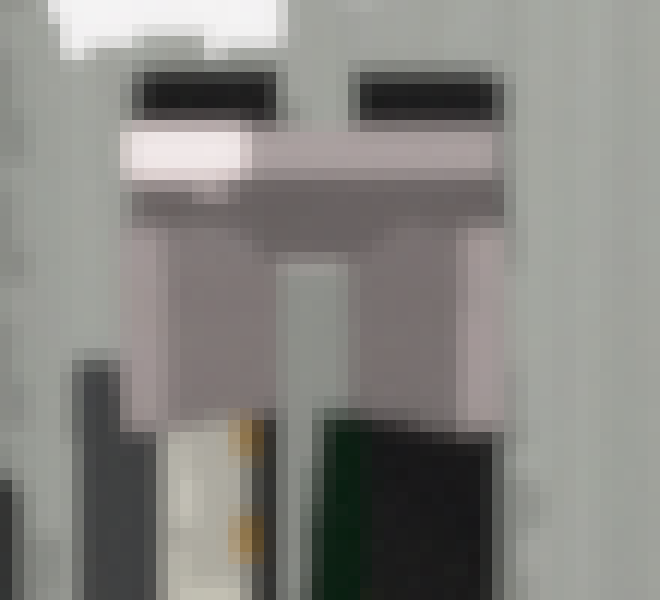

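step_arm([
  [[0.0013, -0.001, 0.005, 0], [0, 0, 0.008, 0], [0, 0, 0.008, 0], [0, 0, 0.008, 0], [0, 0, 0.005, 0], [0, 0, 0.003, 0], [0, 0, 0, 0], [0, 0, 0, 0]],
])

```text
time: 8.98
tool_pos: [0.6323, -0.2172, 0.2036]
tool_rot: [-3.142, -0.0, 1.376]
contact_force: [-0.4, -0.3, -1.2]
opening: 0.0099
```

Run:
```python
from h import *
snap('wrist','w6');s=robot.observe();print(s['tool_pos'],s['tool_rot'],s['contact_force'])
snap('side','s6')
t=cv2.imread('pics/w6.png')
cv2.imwrite('pics/z10.png',cv2.resize(t[110:260,260:400],None,fx=5,fy=4,interpolation=cv2.INTER_NEAREST))
t=cv2.imread('pics/s6.png')
cv2.imwrite('pics/z10s.png',cv2.resize(t[110:240,280:380],None,fx=6,fy=4.5,interpolation=cv2.INTER_NEAREST))
```

```text
[ 0.63239375 -0.21725967  0.20400153] [3.14101409e+00 5.54995549e-05 1.37581532e+00] [-0.6193525  -0.17962515 -1.89670179]
```

View pics/z10.png

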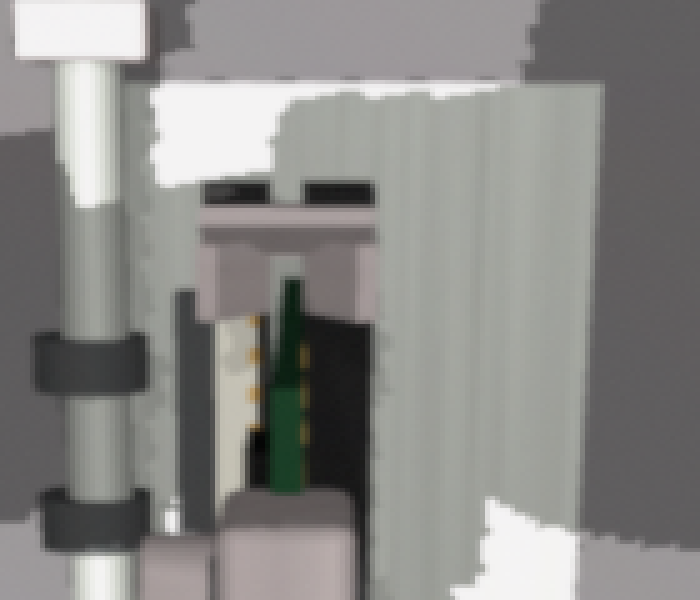

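View pics/z10s.png

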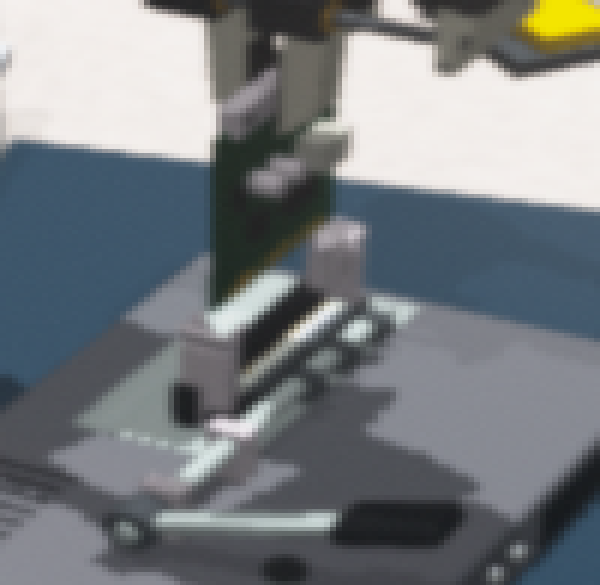

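step_arm([
  [[0, -0.0004, 0.004, 0], [0, 0, 0.006, 0], [0, 0, 0.008, 0], [0, 0, 0.008, 0], [0, 0, 0.008, 0], [0, 0, 0.008, 0], [0, 0, 0.008, 0], [0, 0, 0.005, 0]],
])

```text
time: 9.75
tool_pos: [0.6314, -0.2169, 0.1471]
tool_rot: [-3.14, -0.0, 1.376]
contact_force: [0.0, -0.5, -1.1]
opening: 0.0098
```

step_arm([
  [[0, 0, 0.003, 0], [0, 0, 0.003, 0], [0, 0, 0, 0], [0, 0, 0, 0]],
])

```text
time: 10.08
tool_pos: [0.632, -0.2172, 0.1429]
tool_rot: [3.141, -0.0, 1.376]
contact_force: [0.4, 0.3, -2.0]
opening: 0.0097
```

Inside the guides without any contact force; creep to the floor.

step_arm([
  [[0, 0, 0.002, 0], [0, 0, 0.002, 0], [0, 0, 0.001, 0], [0, 0, 0, 0]],
])

```text
time: 10.42
tool_pos: [0.6317, -0.2171, 0.1374]
tool_rot: [-3.141, -0.0, 1.376]
contact_force: [-0.8, -0.1, -0.7]
opening: 0.0098
```

step_arm([
  [[0, 0, 0.001, 0], [0, 0, 0, 0], [0, 0, 0, 0]],
])

```text
time: 10.67
tool_pos: [0.6318, -0.2171, 0.1367]
tool_rot: [3.142, -0.0, 1.376]
contact_force: [0.7, 0.2, -0.6]
opening: 0.0098
```

step_arm([
  [[0, 0, 0.001, 0], [0, 0, 0, 0], [0, 0, 0, 0]],
])

```text
time: 10.92
tool_pos: [0.6319, -0.2172, 0.1359]
tool_rot: [3.141, -0.0, 1.376]
contact_force: [0.1, -0.5, -1.1]
opening: 0.0094
```

step_arm([
  [[0, 0, 0.001, 0], [0, 0, 0, 0], [0, 0, 0, 0]],
])

```text
time: 11.17
tool_pos: [0.6322, -0.2173, 0.1358]
tool_rot: [3.14, 0.0, 1.376]
contact_force: [-1.6, 0.7, 5.3]
opening: 0.0098
```

step_arm([
  [[0, 0, 0, 0], [0, 0, 0, 0], [0, 0, 0, 0], [0, 0, 0, 0], [0, 0, 0, 0]],
], hand=0.4)

```text
time: 11.58
tool_pos: [0.6317, -0.2171, 0.1344]
tool_rot: [-3.141, -0.0, 1.376]
contact_force: [0.4, -1.1, -0.0]
opening: 0.0353
```

Run:
```python
from h import *
snap('wrist','w7');s=robot.observe();print(s['tool_pos'],s['tool_rot'],s['contact_force'],s['opening'])
snap('side','s7')
t=cv2.imread('pics/s7.png')
cv2.imwrite('pics/z11s.png',cv2.resize(t[110:240,280:380],None,fx=6,fy=4.5,interpolation=cv2.INTER_NEAREST))
```

```text
[ 0.63174587 -0.21710317  0.13444082] [-3.14125292e+00 -2.00577665e-04  1.37575734e+00] [ 0.04978302 -0.58380902  0.29888489] 0.03630915048427123
```

View pics/w7.png

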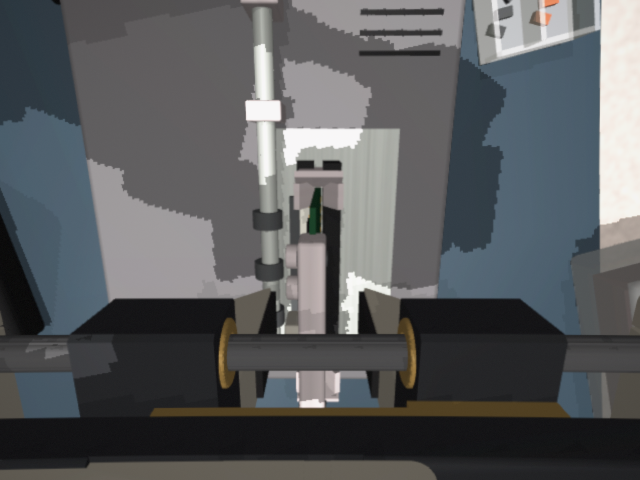

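View pics/z11s.png

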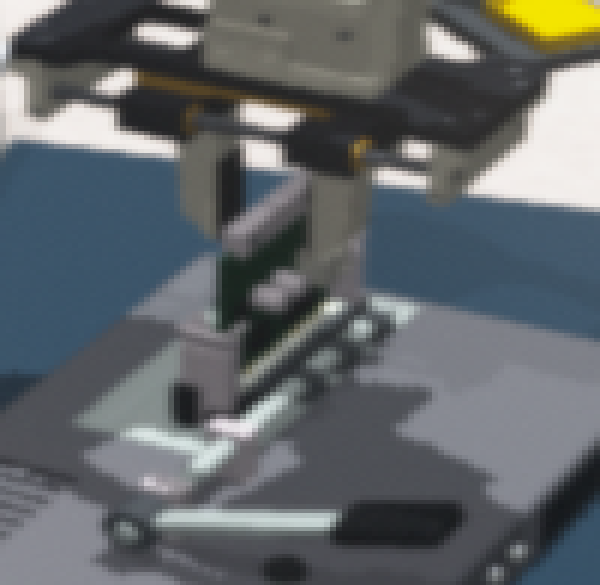

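step_arm([
  [[0, 0, -0.005, 0], [0, 0, -0.01, 0], [0, 0, -0.015, 0], [0, 0, -0.015, 0], [0, 0, -0.015, 0], [0, 0, -0.01, 0], [0, 0, -0.008, 0], [0, 0, -0.002, 0]],
])

```text
time: 12.35
tool_pos: [0.6324, -0.2173, 0.2168]
tool_rot: [3.139, 0.001, 1.376]
contact_force: [-0.0, -0.3, 1.1]
opening: 0.0365
```

step_arm([
  [[0.01, -0.015, 0, 0], [0.015, -0.02, 0, 0], [0.015, -0.023, 0, 0], [0.015, -0.023, 0, 0], [0.015, -0.023, 0, 0], [0.012, -0.018, 0, 0], [0.008, -0.012, 0, 0], [0, 0, 0, 0]],
], hand=0)

```text
time: 13.02
tool_pos: [0.5157, -0.1008, 0.2146]
tool_rot: [-3.139, -0.001, 1.377]
contact_force: [1.0, 0.7, 0.0]
opening: 0.0003
```

step_arm([
  [[0, 0, 0, 0], [0, 0, 0, 0], [0, 0, 0, 0]],
])

```text
time: 13.27
tool_pos: [0.5184, -0.1035, 0.2144]
tool_rot: [3.142, 0.0, 1.375]
contact_force: [0.4, -0.7, 0.6]
opening: 0.0003
```

Run:
```python
from h import *
W=snap('wrist','w8');s=robot.observe();print(s['tool_pos'],s['tool_rot'],s['contact_force'],s['opening'])
S=snap('side','s8')
X=[.5347,-.0363,.117]
print(proj(W,X),proj(S,X),proj(S,[.6322,-.2187,.154]))
t=cv2.imread('pics/s8.png')
cv2.imwrite('pics/z12s.png',cv2.resize(t[110:290,250:400],None,fx=5,fy=3.3,interpolation=cv2.INTER_NEAREST))
```

```text
[ 0.51830575 -0.10353856  0.21438432] [-3.14144625e+00 -4.61643491e-06  1.37515838e+00] [ 0.30286394  0.00567198 -0.7856841 ] 0.00016905532903134675
[[321.95312829 145.08249382]] [[346.11389557 224.15803601]] [[325.60847595 155.57164201]]
```

View pics/w8.png

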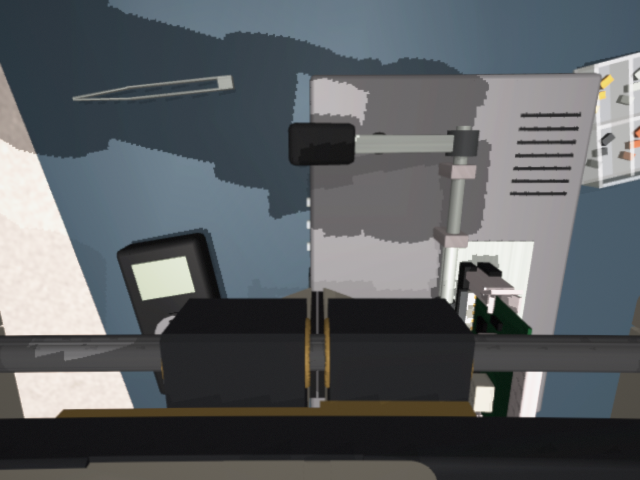

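View pics/z12s.png

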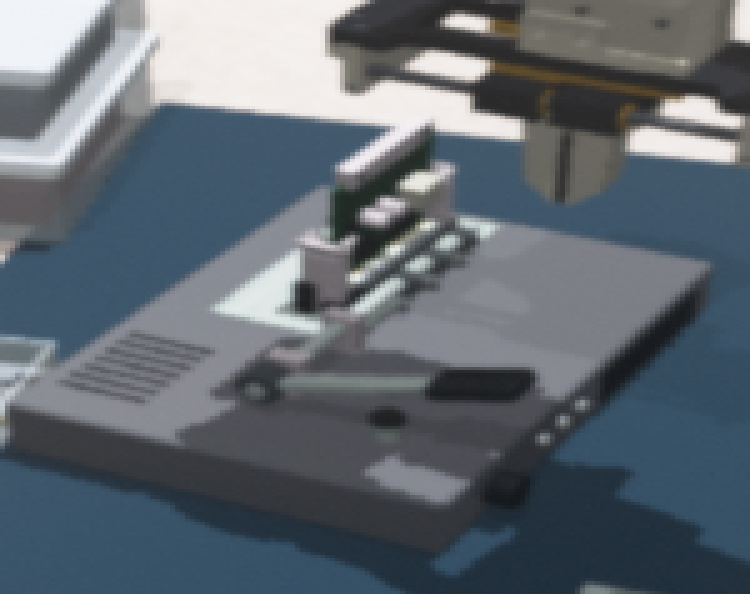

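step_arm([
  [[0.01, 0, 0.005, 0], [0.015, 0, 0.01, 0], [0.018, 0, 0.01, 0], [0.015, 0, 0.01, 0], [0.008, 0, 0.01, 0], [0.003, -0.0007, 0.01, 0], [0, 0, 0.01, 0], [0, 0, 0, 0]],
])

```text
time: 14.03
tool_pos: [0.5293, -0.0351, 0.1473]
tool_rot: [-3.138, 0.0, 1.376]
contact_force: [-0.4, 0.2, -0.2]
opening: 0.0006
```

step_arm([
  [[0, 0, 0.008, 0], [0, 0, 0.008, 0], [0, 0, 0.006, 0], [0, 0, 0.006, 0], [0, 0, 0.003, 0], [0, 0, 0, 0], [0, 0, 0, 0]],
])

```text
time: 14.62
tool_pos: [0.5307, -0.0353, 0.119]
tool_rot: [3.141, 0.0, 1.376]
contact_force: [-0.3, 0.0, 2.5]
opening: 0.0002
```

step_arm([
  [[0, 0, 0.004, 0], [0, 0, 0.004, 0], [0, 0, 0.004, 0], [0, 0, 0.004, 0], [0, 0, 0.004, 0], [0, 0, 0.003, 0], [0, 0, 0.002, 0], [0, 0, 0, 0]],
])

```text
time: 15.28
tool_pos: [0.5298, -0.0347, 0.0931]
tool_rot: [-3.14, -0.0, 1.376]
contact_force: [-2.9, 0.6, 7.0]
opening: 0.0004
```

step_arm([
  [[0, 0, 0.003, 0], [0, 0, 0.002, 0], [0, 0, 0.002, 0], [0, 0, 0, 0], [0, 0, 0, 0]],
])

```text
time: 15.7
tool_pos: [0.5294, -0.0347, 0.0863]
tool_rot: [-3.139, -0.0, 1.376]
contact_force: [-3.6, 0.2, 8.1]
opening: 0.0001
```

step_arm([
  [[0, 0, 0.001, 0], [0, 0, 0.001, 0], [0, 0, 0.001, 0], [0, 0, 0, 0], [0, 0, 0, 0]],
])

```text
time: 16.12
tool_pos: [0.5292, -0.0346, 0.0834]
tool_rot: [-3.139, -0.0, 1.376]
contact_force: [-4.5, 0.6, 7.5]
opening: 0.0005
```

step_arm([
  [[0, 0, 0.001, 0], [0, 0, 0.001, 0], [0, 0, 0, 0], [0, 0, 0, 0]],
])

```text
time: 16.45
tool_pos: [0.5292, -0.0346, 0.0814]
tool_rot: [-3.139, -0.0, 1.376]
contact_force: [-4.8, 1.0, 8.4]
opening: 0.0004
```

step_arm([
  [[0, 0, 0.001, 0], [0, 0, 0, 0], [0, 0, 0, 0]],
])

```text
time: 16.7
tool_pos: [0.5292, -0.0346, 0.0804]
tool_rot: [-3.139, -0.0, 1.376]
contact_force: [-4.8, 1.9, 7.4]
opening: 0.0006
```

step_arm([
  [[0, 0, 0.001, 0], [0, 0, 0, 0], [0, 0, 0, 0]],
])

```text
time: 16.95
tool_pos: [0.5292, -0.0346, 0.0797]
tool_rot: [-3.139, -0.0, 1.376]
contact_force: [-5.4, 2.0, 9.9]
opening: 0.0005
```

step_arm([
  [[0, 0, 0.0007, 0], [0, 0, 0, 0], [0, 0, 0, 0]],
])

```text
time: 17.2
tool_pos: [0.5292, -0.0346, 0.0794]
tool_rot: [-3.139, -0.0, 1.376]
contact_force: [-7.7, 1.4, 14.0]
opening: 0.0002
```

Run:
```python
from h import *
for i in range(1):
    S=snap('side','s9');t=snap('top','t9');s=robot.observe();print(s['tool_pos'],s['contact_force'])
t=cv2.imread('pics/s9.png')
cv2.imwrite('pics/z13s.png',cv2.resize(t[110:290,250:400],None,fx=5,fy=3.3,interpolation=cv2.INTER_NEAREST))
```

```text
[ 0.5292313  -0.03460207  0.07945059] [-6.89626887  1.76196225 14.86814219]
```

View pics/z13s.png

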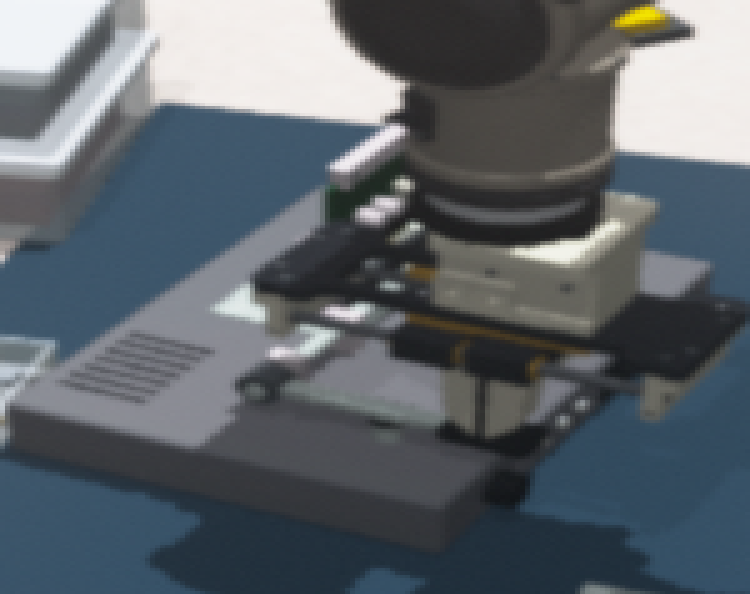

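step_arm([
  [[0, 0, 0, 0], [0, 0, 0, 0], [0, 0, 0, 0], [0, 0, 0, 0]],
])

```text
time: 17.63
tool_pos: [0.5292, -0.0346, 0.0795]
tool_rot: [-3.139, -0.0, 1.376]
contact_force: [-7.9, 1.4, 13.8]
opening: 0.0004
```

Run:
```python
from h import *
S=snap('side','s10');t=snap('top','t10');s=robot.observe();print(s['time'],s['tool_pos'],s['contact_force'])
print(proj(load('t10'),[[.6322,-.2187,.162],[.6322+.04*.194,-.2187+.04*.981,.162],[.6322-.04*.194,-.2187-.04*.981,.162]]))
```

```text
17.7333 [ 0.52920002 -0.03457422  0.07942263] [-7.52716989  2.53719824 13.97991084]
[[466.40212195 189.82879575]
 [443.18636501 185.67078017]
 [489.72749937 193.99759724]]
```

View pics/t10.png

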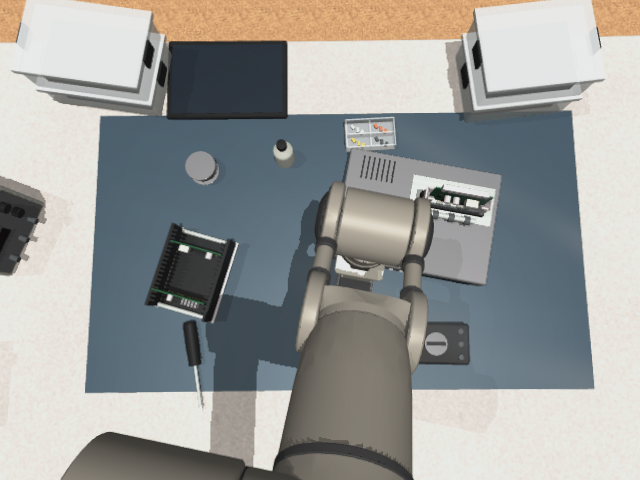

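```bash
python3 -c "
from cell import robot
print(robot.hand_in())"
```

```text
the job is handed in; nothing more can be done
None
```

I moved the pull-bar card from the rack to the tester socket and let go of it. I then pressed the contact lever to its stop and handed the job in at about 17.8 s, still holding it down.

- **Card:** it went down between the guides without contact until it touched the floor with about 5 N. In that contact the TCP was at 0.136 m, where a seated card should put it at 0.135 m. The side and top pictures show it upright, with its components towards the tester's front and its bar where a seated card's bar should be.
- **Lever:** the upward force on the tool followed the spring at 7–8.5 N, then rose to about 14 N within 1 mm at a TCP height of 0.0795 m. The pad face should be at 0.080 m at the stop, so I took this as the bumper. The force held steady until the hand-in.
- **Sideways drag:** there was also a sideways force of about 7–8 N on the tool, because the fingertips drag on the pad as it swings. I left it that way.
- **Other objects:** in the last top view the other two cards, the tweezers' surroundings and the bench items that could be seen looked unmoved. The arm hid the tweezers and part of the multimeter.
- **Disagreements:** the camera measurements of the socket agreed within about 1 mm. The TCP readings varied by 1–2 mm between samples, so I corrected the card's position by about 1 mm before inserting it.

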